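# Make up the polishing kit and the setting-up kit

### The job

Make up the two kits from the stock on the bench. In the tray with three pockets, lay the long dressing stone in the long pocket and stand the small oil bottle and the glass jar in the square pockets, one in each; in the tray with two pockets, put the bored ring gauge and the V-block, one in each. Everything sits down on the pocket floor the same way up as it stands now, and the short stone, the big bottle and the plain disc stay where they are.

Things in the scene. Friction and masses are not known exactly. Their poses are not given: they have to be found in the camera images.
- polish_tray: Pale-grey tray with THREE pockets, fixed, 134 (x) by 170 (y) mm, origin at the centre of its underside, x away from the robot (yaw within 0.2). Floor 4 mm thick; walls and ribs 6 thick, 12 high over the bench. Two square pockets, 66 (x) by 76 (y) inside, centred at x -28, y +41 and -41; one long pocket, 50 (x) by 158 (y), centred at x +36, y 0. The two trays swap places.
- setup_tray: Pale-grey tray with TWO pockets, fixed, 82 (x) by 170 (y) mm, origin at the centre of its underside, x away from the robot (yaw within 0.2). Floor 4 mm thick; walls and rib 6 thick, 12 high over the bench. Pockets 70 (x) by 76 (y) inside, centred at x 0, y +41 and -41.
- long_stone: The long dressing stone, for the polishing kit: grey bar, 26 (own x) by 110 (own y, its length) by 26 high mm, 0.16 kg, yaw within 0.4 rad. Origin at the centre of its underside, z up; at the start it stands on the bench (height 0).
- small_bottle: The small white oil bottle with a black cap, for the polishing kit: body diameter 34 mm, 60 mm high over all; its body is straight up to about 30 mm, narrower above; 0.06 kg. Origin at the centre of its underside, z up; at the start it stands on the bench (height 0).
- jar: The low amber glass jar with a steel lid, for the polishing kit: diameter about 46 mm, 36 mm high, 0.09 kg. Origin at the centre of its underside, z up; at the start it stands on the bench (height 0).
- ring_gauge: The steel ring gauge, for the setting-up kit: diameter 50 mm, 28 mm high, with an upright through bore of 26 mm seen from above; 0.28 kg. Origin at the centre of its underside, z up; at the start it stands on the bench (height 0).
- v_block: The dark steel V-block, for the setting-up kit: 50 (own x) by 36 (own y) by 32 high mm, a V groove along its own x in its top; grip it across the 36 mm; 0.30 kg, yaw within 0.4 rad. Origin at the centre of its underside, z up; at the start it stands on the bench (height 0).
- short_stone: A short dressing stone, stays where it is: as the long one but only 55 mm long (own y). Origin at the centre of its underside, z up; at the start it stands on the bench (height 0).
- big_bottle: The big white oil bottle, stays where it is: as the small one but diameter 50 mm, 82 mm high. Origin at the centre of its underside, z up; at the start it stands on the bench (height 0).
- plain_disc: A plain steel disc without a bore, stays where it is: diameter 50 mm, 28 mm high, otherwise like the ring gauge. Origin at the centre of its underside, z up; at the start it stands on the bench (height 0).
There are look-alikes about, which are no part of the job. What is shaped like the v_block but yellow is not meant.

How it is judged:
By the outcome, as a careful person would: the job done as asked, in the order asked, and still so for the second after the job is handed in, with the robot touching nothing.
It also fails if it takes over 128 s, if anything falls off the work surface, if the arm or the gripper's body presses on something with over 40 N, if the wrist force passes 120 N, or if a joint passes its speed limit or range.

### The arm

A 7-joint arm with a two-finger parallel gripper is mounted at the origin on the work surface. World frame = base frame: x ahead of the robot, y to its left, z up, the work surface at z = 0. Lengths are in m, angles in rad, forces in N, time in s.
With the tool pointing down it reaches from about 0.425 to 0.825 m from the base axis. Payload 3.6 kg.
Tool frame: the origin (TCP) lies where the fingers leave the gripper's body, on its centre line; the fingertips stand 73 mm ahead of it and the grasp point (between the pads) lies 54 mm ahead of it; x points along the fingers, y is the direction in which the jaws open and shut, and the axes are right-handed (so a half turn about x gives the same grasp; the last joint's range is limited). The gripper opens to 85 mm and grips with 20 to 120 N. Pads are 22 mm wide; open, the fingers measure 114 mm over their backs; the gripper's body (76 mm by 85 mm) begins 54 mm behind the grasp point. The pads swing forward as they close: fully open they stand 13 mm farther back than shut.
Start: joints at [1.123, 0.615, -0.013, 1.423, 0.008, 1.103, -0.04], TCP at [0.266, -0.593, 0.304] pointing down, gripper open.
Joint ranges: [-3.12, 3.12], [-0.3, 2.06], [-1.34, 1.32], [0.26, 2.42], [-1.36, 4.5], [0.01, 1.98], [-2.84, 2.84]. Speed limits (rad/s): [2.79, 2.79, 3.14, 3.14, 3.14, 3.14, 3.14].

### API

Orientations are given as a unit quaternion [x, y, z, w].
In Python, from station import arm, snapshot, camera_info, ticket gives the robot as it stands. Calls block until the motion is done:
- arm.movep(position, orientation): joint-space move of the TCP to a pose.
- arm.line_to(position, velocity=0.15, ori=None): straight line of the TCP; ori=None keeps the orientation; velocity is the mean speed in m/s.
- arm.move_j(angles): joint-space move.
- arm.move_gripper(opening, effort=None): opening from 0.0 (shut) to 1.0 (fully open); effort is the grip in N (None keeps the last); returns when the fingers have stopped.
- arm.pause(seconds).
- arm.ik(position, orientation): joint angles nearest the present ones, or None.
- snapshot(name): name is "side" or "top"; returns the picture (420x560x3 uint8, blue, green, red); there is no depth.
- camera_info(name): a dict with "fx", "fy", "cx", "cy" (pixels), "dist_coeffs" ([k1, k2, p1, p2, k3] as OpenCV has them; the pictures are not rectified), "R" (3x3) and "t" (3): a world point X has camera coordinates R X + t. Camera axes: x right, y down, z forward; pixel columns grow to the right and rows downward; lengths in m; the calibration is good to about 2 mm. A picture is of the moment at which its call begins. camera_info takes no time and is no camera call.
A pose or a line that the arm cannot do raises arm.MotionError and nothing moves.
- ticket.finish_job(): hands the job in, once; it reports no verdict.
Readings, each from a call of its own:
- arm.read_time(): time.
- arm.read_joint_positions(): joint angles.
- arm.read_dq(): joint speeds.
- arm.read_effort(): joint torques, N m.
- arm.read_tool_pos(): TCP position.
- arm.read_eef_rot(): TCP orientation.
- arm.read_ft_force(): force on the tool from outside, world axes, zero at the start.
- arm.read_wrist_torque(): the same for the moment, N m.
- arm.read_opening(): opening from 0.0 (shut) to 1.0 (fully open).
Only numpy, scipy, OpenCV 4.12 (cv2) and the standard library are available. Lean on these libraries where they do the work, as an engineer would, in place of code of your own. Each camera call takes 0.05 s, during which the arm holds its last target.

## Working session

There is one attempt and no reset: what is moved stays moved. The work goes in short steps, each a Python script; the robot and the scene stay as the last script left them, time stands still between calls to the robot, and variables do not carry over. Pictures are saved under pics/ and viewed, and the job is handed in when it is done.

```bash
ls; mkdir -p pics; python3 - <<'E'
from station import arm, snapshot, camera_info, ticket
import cv2
for n in ("side","top"):
    im=snapshot(n); cv2.imwrite(f"pics/{n}0.png",im)
    print(n,camera_info(n))
print(arm.read_time(), arm.read_tool_pos(), arm.read_eef_rot())
E
```

```text
pics
side {'fx': 480.8261585211153, 'fy': 480.8261585211153, 'cx': 274.42163184016596, 'cy': 219.21006426622597, 'dist_coeffs': array([-0.0084474,  0.       ,  0.       ,  0.       ,  0.       ]), 'R': array([[-0.78849138, -0.61494973,  0.01087129],
       [-0.47693673,  0.60017889, -0.64211888],
       [ 0.38834611, -0.51149011, -0.76652799]]), 't': array([0.40905846, 0.27013432, 0.93562778])}
top {'fx': 442.73231775591273, 'fy': 442.73231775591273, 'cx': 277.38580967860526, 'cy': 206.43547744862474, 'dist_coeffs': array([-0.11141345,  0.        ,  0.        ,  0.        ,  0.        ]), 'R': array([[ 6.81179840e-03, -9.99976597e-01, -6.36050760e-04],
       [-9.89522419e-01, -6.64884770e-03, -1.44226126e-01],
       [ 1.44218522e-01,  1.61182578e-03, -9.89544552e-01]]), 't': array([0.00139589, 0.51920913, 1.12066669])}
0.1 [ 0.26589962 -0.59255416  0.30282543] [-0.69124687 -0.14886352  0.69162185 -0.14722986]
```

View pics/top0.png

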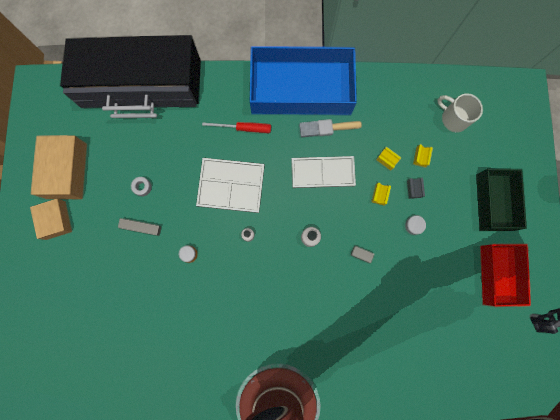

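View pics/side0.png

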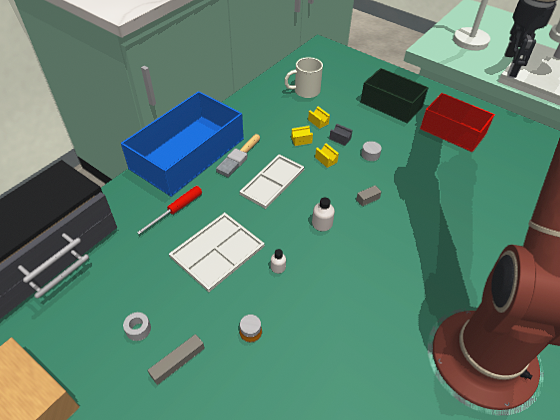

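Top view: the long stone is at (139,227), the short stone (the confusable one) at (363,254). The small bottle is at (248,234), the big one at (311,236). The bored ring is at (140,186), the plain disc at (416,225). The jar with its lid is at (187,254). The dark V-block is at (416,188); the yellow look-alikes are at (389,157), (424,155) and (382,194). The three-pocket tray is at (231,185), the two-pocket tray at (323,172). Next come close crops of my choices.

```bash
cat > h.py <<'E'
import numpy as np, cv2
from station import arm, snapshot, camera_info, ticket
CI={n:camera_info(n) for n in("side","top")}
def K(n):
    c=CI[n]; return np.array([[c['fx'],0,c['cx']],[0,c['fy'],c['cy']],[0,0,1]])
def ray(n,px):
    c=CI[n]; u=cv2.undistortPoints(np.array(px,float).reshape(-1,1,2),K(n),c['dist_coeffs']).reshape(-1,2)
    d=np.c_[u,np.ones(len(u))]@c['R']
    return -c['R'].T@c['t'], d/np.linalg.norm(d,axis=1)[:,None]
def plane(n,px,z):
    o,d=ray(n,px); s=(z-o[2])/d[:,2]; return o+s[:,None]*d
def proj(n,X):
    c=CI[n]; return cv2.projectPoints(np.array(X,float).reshape(-1,3),cv2.Rodrigues(c['R'])[0],c['t'],K(n),c['dist_coeffs'])[0].reshape(-1,2)
def tri(pt,ps):
    o1,d1=ray("top",pt);o2,d2=ray("side",ps);d1=d1[0];d2=d2[0]
    s=np.linalg.lstsq(np.c_[d1,-d2],o2-o1,rcond=None)[0]
    a=o1+s[0]*d1;b=o2+s[1]*d2
    return (a+b)/2,np.linalg.norm(a-b)
E
python3 - <<'E'
from h import *
t=cv2.imread("pics/top0.png");s=cv2.imread("pics/side0.png")
cv2.imwrite("pics/ct1.png",cv2.resize(t[140:275,110:270],None,fx=5,fy=4.4*5/4.4*0.88,interpolation=cv2.INTER_CUBIC)[:600])
cv2.imwrite("pics/ct2.png",cv2.resize(t[140:270,285:445],None,fx=4.5,fy=4.5,interpolation=cv2.INTER_CUBIC))
cv2.imwrite("pics/cs1.png",cv2.resize(s[205:390,110:300],None,fx=3.2,fy=3.2,interpolation=cv2.INTER_CUBIC))
cv2.imwrite("pics/cs2.png",cv2.resize(s[95:240,230:400],None,fx=4,fy=4,interpolation=cv2.INTER_CUBIC))
E
```

```text
(no output)
```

View pics/ct1.png

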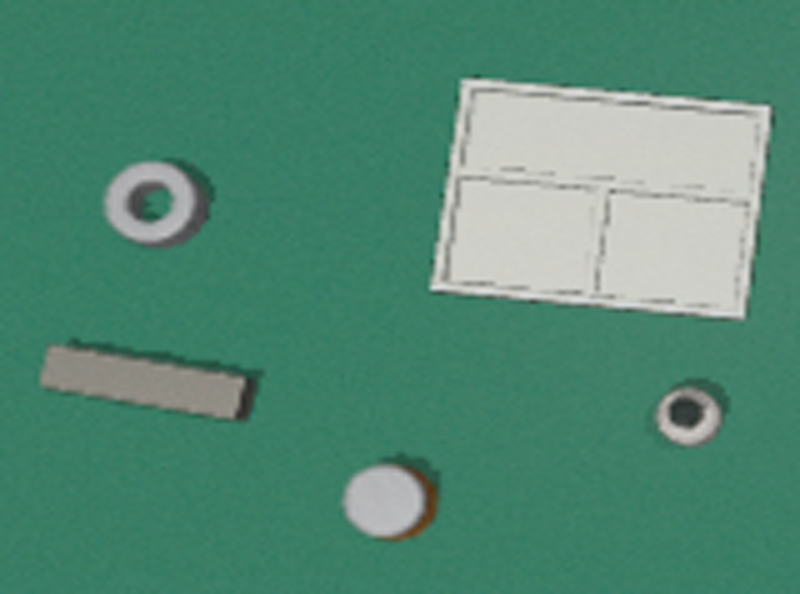

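View pics/cs1.png

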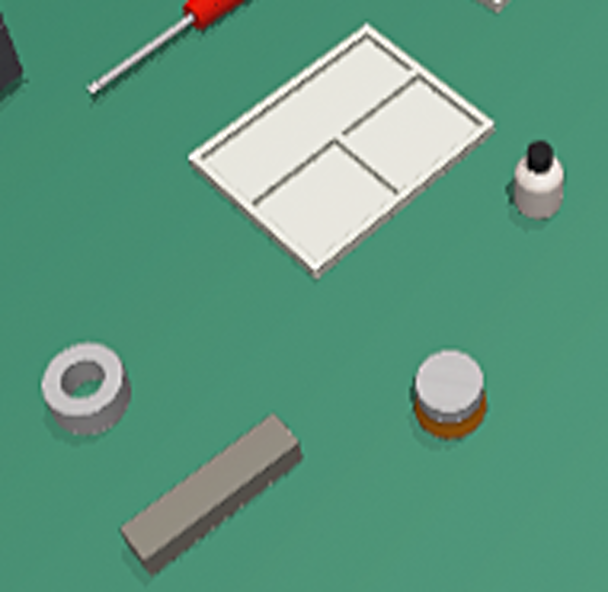

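View pics/ct2.png

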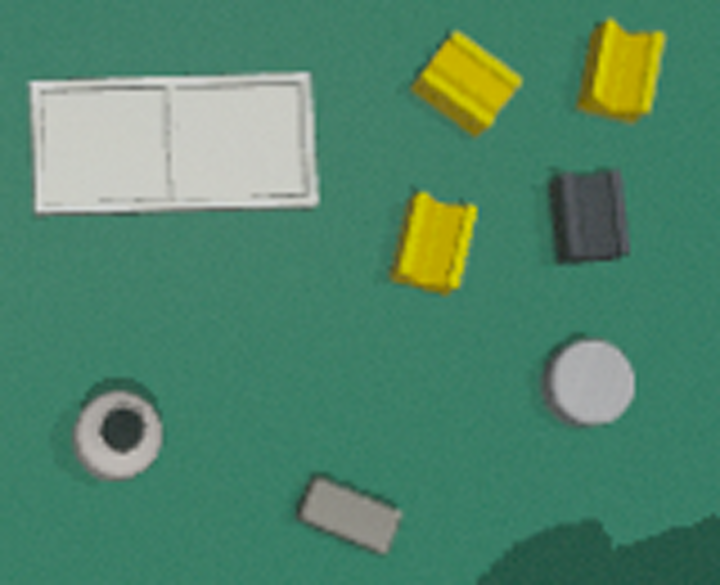

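View pics/cs2.png

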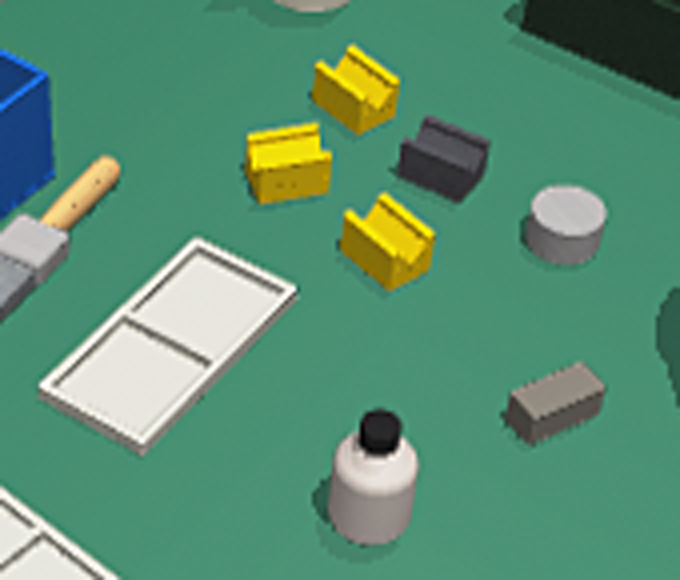

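The crops confirm the choices: a bore shows in the ring, the V-block is dark with its groove running roughly along x, and the long pocket is on the far side of the three-pocket tray. Now I'll measure.

```bash
python3 - <<'E'
from h import *
I={"top":cv2.imread("pics/top0.png"),"side":cv2.imread("pics/side0.png")}
H={n:cv2.cvtColor(I[n],cv2.COLOR_BGR2HSV).astype(int) for n in I}
def blob(n,c,f,r=45):
    h=H[n]; m=f(h[...,0],h[...,1],h[...,2]).astype(np.uint8)
    w=np.zeros_like(m); w[max(0,c[1]-r):c[1]+r,max(0,c[0]-r):c[0]+r]=1; m*=w
    k,l,st,ce=cv2.connectedComponentsWithStats(m)
    d=[(np.min(np.hypot(*(np.argwhere(l==i)[:,::-1]-c).T)),-st[i,4],i) for i in range(1,k) if st[i,4]>12]
    i=min(d)[2]; cn,_=cv2.findContours((l==i).astype(np.uint8),cv2.RETR_EXTERNAL,cv2.CHAIN_APPROX_NONE)
    cn=max(cn,key=len); return cn, st[i,4]
for nm,p in {"stone":("top",(139,227)),"stoneside":("top",(158,230)),"ring":("top",(133,186)),"jar":("top",(186,253)),"cap":("top",(247,233)),"vb":("top",(416,188)),"disc":("top",(416,225))}.items():
    print(nm,H[p[0]][p[1][1],p[1][0]])
for nm,p in {"stone":(176,357),"stoneside":(185,365),"ring":(128,322),"ringside":(137,337),"jar":(250,323),"jarside":(250,331),"cap":(279,254),"vb":(342,130),"tray":(215,250)}.items():
    print(nm,H["side"][p[1],p[0]])
dark=lambda h,s,v:(v<75)&((s<110))
C={"cap":((248,232),(279,254),dark),
   "bigcap":((312,235),(325,204),dark)}
for o,(a,b,f) in C.items():
    e=[]
    for n,c in(("top",a),("side",b)):
        cn,A=blob(n,c,f,14); (x,y),ax,an=cv2.fitEllipse(cn); e.append((x,y)); print(o,n,A,(x,y),ax,cv2.boundingRect(cn))
    print(tri(*e))
br=lambda h,s,v:(v>165)&(s<60)
for o,(a,b,r) in {"ring":((133,186),(128,322),25),"jar":((186,253),(250,323),20),"disc":((416,225),(372,149),20)}.items():
    e=[]
    for n,c in(("top",a),("side",b)):
        cn,A=blob(n,c,br,r); (x,y),ax,an=cv2.fitEllipse(cv2.convexHull(cn)); e.append((x,y)); print(o,n,A,np.round((x,y),1),ax)
    print(tri(*e), plane("top",e[0],.028),plane("side",e[1],.028))
for n,c in(("top",(139,227)),("side",(176,357))):
    cn,A=blob(n,c,lambda h,s,v:(s<60)&(v>118),40); r=cv2.minAreaRect(cn); print(n,A,r,plane(n,cv2.boxPoints(r),.026).round(4).tolist(), cv2.boxPoints(r).round(1).tolist())
for nm,a,b in(("pol",(231,180),(215,250)),("set",(310,172),(270,180))):
  for n,c in(("top",a),("side",b)):
    cn,A=blob(n,c,lambda h,s,v:(s<60)&(v>165),60); hu=cv2.convexHull(cn); ap=cv2.approxPolyDP(hu,5,True).reshape(-1,2); print(nm,n,A,ap.tolist(),plane(n,ap,.012).round(4)[:,:2].tolist())
E
```

```text
stone [ 23  21 143]
stoneside [34 32 56]
ring [105   3 175]
jar [120   1 184]
cap [72 20 64]
vb [99 31 81]
disc [ 80   4 175]
stone [ 20  31 147]
stoneside [ 78 128 140]
ring [  0   2 211]
ringside [165   4 116]
jar [ 15   3 197]
jarside [ 15   5 197]
cap [120   6  46]
vb [132  15  87]
tray [ 28  19 163]
cap top 30 (246.57229614257812, 233.3599395751953) (5.148397445678711, 5.668146133422852) (244, 231, 6, 6)
cap side 61 (278.2870788574219, 253.44680786132812) (7.0836663246154785, 9.321174621582031) (275, 249, 8, 10)
(array([0.44577263, 0.08279468, 0.05361834]), np.float64(0.002053703274374246))
bigcap top 60 (311.6311950683594, 234.94065856933594) (7.51549768447876, 8.369806289672852) (308, 231, 9, 9)
bigcap side 91 (324.5962219238281, 202.84027099609375) (9.36535358428955, 10.756083488464355) (320, 198, 10, 11)
(array([ 0.4409381 , -0.08216315,  0.07463362]), np.float64(0.002451105108416228))
ring top 133 [139.4 185.4] (16.152387619018555, 17.021631240844727)
ring side 308 [135.4 323. ] (21.300077438354492, 25.478174209594727)
(array([0.57464335, 0.37579986, 0.02701878]), np.float6
[... 1279 characters left out ...]
[146.89999389648438, 369.6000061035156], [195.60000610351562, 333.1000061035156], [203.10000610351562, 343.20001220703125], [154.5, 379.6000061035156]]
pol top 2882 [[202, 158], [263, 164], [258, 211], [196, 205]] [[0.6552, 0.2118], [0.6391, 0.0448], [0.5103, 0.0567], [0.5254, 0.2236]]
pol side 3397 [[224, 212], [263, 244], [208, 289], [169, 253]] [[0.6395, 0.0421], [0.506, 0.0588], [0.5225, 0.2235], [0.6548, 0.2089]]
set top 1758 [[353, 156], [354, 185], [293, 186], [292, 158]] [[0.6636, -0.2007], [0.5829, -0.2018], [0.5788, -0.0367], [0.6564, -0.0339]]
set side 1414 [[303, 166], [266, 205], [240, 191], [278, 154]] [[0.5841, -0.2051], [0.5747, -0.0382], [0.6545, -0.0343], [0.6635, -0.2009]]
```

```bash
python3 - <<'E'
from h import *
T=dict(
 polA=((202,158),(169,253)),  # match by world order below
)
pol_t=[(202,158),(263,164),(258,211),(196,205)]; pol_s=[(169,253),(224,212),(263,244),(208,289)]
set_t=[(353,156),(354,185),(293,186),(292,158)]; set_s=[(303,166),(266,205),(240,191),(278,154)]
st_t=[(117.3,227.3),(119.2,217.8),(158.3,225.7),(156.4,235.1)]; st_s=[(154.5,379.6),(146.9,369.6),(195.6,333.1),(203.1,343.2)]
# set: reorder side to top order via world positions at z=.012
def match(t,s,z):
    a=plane("top",t,z);b=plane("side",s,z)
    return [s[int(np.argmin(np.linalg.norm(b-x,axis=1)))] for x in a]
for n,t,s,z in(("pol",pol_t,pol_s,.012),("set",set_t,set_s,.012),("stone",st_t,st_s,.026)):
    P=[tri(x,y) for x,y in zip(t,match(t,s,z))]
    print(n,np.mean([p[0] for p in P],0).round(4),[p[0].round(4).tolist() for p in P],[round(float(p[1]),4) for p in P])
I={n:cv2.imread(f"pics/{n}0.png") for n in("top","side")}
cr={"top":(400,172),"side":(322,110)}
for n,(x,y) in cr.items():
    c=cv2.resize(I[n][y:y+40,x:x+40],None,fx=14,fy=14,interpolation=cv2.INTER_NEAREST)
    c=cv2.convertScaleAbs(c,alpha=1.7)
    for k in range(0,40,5):
        cv2.putText(c,str(x+k),(k*14,10),0,.35,(255,255,255)); cv2.putText(c,str(y+k),(0,k*14+10),0,.35,(255,255,255))
    cv2.imwrite(f"pics/vb_{n}.png",c)
    h=cv2.cvtColor(I[n],cv2.COLOR_BGR2HSV); m=((h[...,1]<80)&(h[...,2]<120)).astype(np.uint8)
    w=np.zeros_like(m);w[y:y+40,x:x+40]=1;m*=w
    cn,_=cv2.findContours(m,0,1);cn=max(cn,key=cv2.contourArea);print(n,cv2.minAreaRect(cn),cv2.approxPolyDP(cv2.convexHull(cn),1.5,True).reshape(-1,2).tolist())
E
```

```text
pol [0.5814 0.1336 0.0119] [[0.6536, 0.2106, 0.0153], [0.6378, 0.0444, 0.0155], [0.5098, 0.0563, 0.0068], [0.5246, 0.2233, 0.0102]] [0.0019, 0.0011, 0.0027, 0.0024]
set [ 0.6195 -0.1185  0.0128] [[0.6635, -0.2008, 0.0121], [0.5818, -0.2011, 0.0165], [0.577, -0.0378, 0.0114], [0.6558, -0.0344, 0.0114]] [0.0002, 0.0005, 0.0043, 0.0018]
stone [0.4637 0.3749 0.0266] [[0.4611, 0.4308, 0.0262], [0.4863, 0.4266, 0.0264], [0.4659, 0.3186, 0.0289], [0.4414, 0.3238, 0.0251]] [0.0016, 0.0023, 0.0023, 0.0019]
top ((415.5000305175781, 187.5), (19.801239013671875, 16.020099639892578), 84.2894058227539) [[422, 178], [424, 195], [409, 197], [407, 181], [411, 178]]
side ((340.2069091796875, 134.01722717285156), (21.140338897705078, 17.20114517211914), 23.198589324951172) [[336, 124], [351, 130], [350, 138], [344, 145], [329, 138], [330, 131]]
```

View pics/vb_top.png

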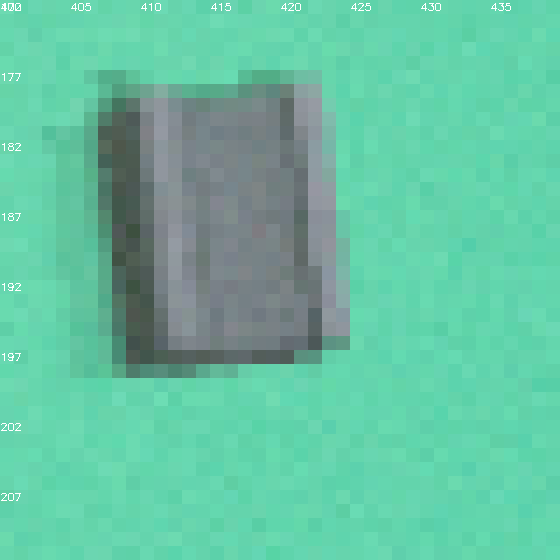

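View pics/vb_side.png

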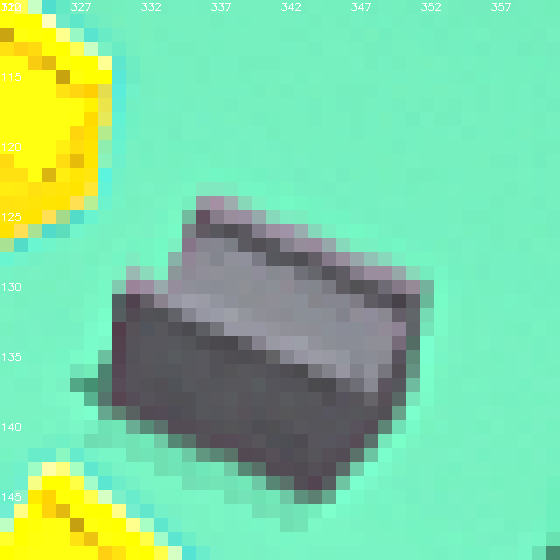

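```bash
python3 - <<'E'
from h import *
t=[(410,178),(422.5,178),(424,195.5),(411.5,196.5)]; s=[(330,130),(336,123.5),(351.5,130.5),(348,137.5)]
P=np.array([tri(a,b)[0] for a,b in zip(t,s)]); print(P.round(4),P.mean(0).round(4))
for n,p in(("top",t),("side",s)):
    q=plane(n,p,.032)[:,:2]; v=(q[0]-q[3]+q[1]-q[2])/2; w=(q[0]-q[1]+q[3]-q[2])/2
    print(n,q.round(4).tolist(),q.mean(0).round(4),"yaw",np.arctan2(v[1],v[0]).round(3),np.arctan2(-w[0],w[1]).round(3),np.linalg.norm(v),np.linalg.norm(w))
def quat(a):
    from scipy.spatial.transform import Rotation as R
    c,s_=np.cos(a),np.sin(a)
    return R.from_matrix(np.array([[0,c,s_],[0,s_,-c],[-1,0,0]])).as_quat()
for nm,p,a in(("stone",(.464,.375),-.182),("st place",(.617,.13),-.098),("vb",(.543,-.365),1.5),("jar",(.394,.24),.5),("jar",(.394,.24),.5-1.57)):
  for k in(0,np.pi):
    q=arm.ik([*p,.2],quat(a+k)); print(nm,k,None if q is None else np.round(q,2))
E
```

```text
[[ 0.5993 -0.351   0.0305]
 [ 0.6005 -0.3847  0.0311]
 [ 0.5523 -0.3876  0.0294]
 [ 0.5463 -0.3543  0.0304]] [ 0.5746 -0.3694  0.0303]
top [[0.5995, -0.3503], [0.5999, -0.3846], [0.5522, -0.3866], [0.5492, -0.3523]] [ 0.5752 -0.3685] yaw 0.041 0.049 0.04904738889302163 0.0343417018650146
side [[0.598, -0.3496], [0.6005, -0.3835], [0.5505, -0.3849], [0.5423, -0.3539]] [ 0.5728 -0.368 ] yaw 0.055 0.164 0.05286408992376366 0.032869628417526275
stone 0 [-0.35  0.72 -0.62  1.69  0.52  0.9  -1.36]
stone 3.141592653589793 [-0.11  0.93 -1.15  1.68  0.92  1.17  1.45]
st place 0 [-0.03  0.72 -0.36  1.59  0.31  0.89 -0.6 ]
st place 3.141592653589793 [ 0.33  0.97 -1.15  1.58  0.93  1.22  2.04]
vb 0 [ 0.92  0.81 -0.66  1.51  0.55  1.01  1.61]
vb 3.141592653589793 [ 0.5   0.73  0.1   1.53 -0.09  0.89 -1.01]
jar 0 [-0.07  0.59 -0.78  2.06  0.62  0.74 -0.74]
jar 3.141592653589793 [ 0.12  0.75 -1.15  2.05  0.88  0.94  2.12]
jar 0 [-0.34  0.5  -0.37  2.07  0.3   0.62 -1.98]
jar 3.141592653589793 [ 0.03  0.66 -0.96  2.06  0.75  0.83  0.69]
```

```bash
cat >> h.py <<'E'
from scipy.spatial.transform import Rotation as Rn
def quat(a):
    c,s=np.cos(a),np.sin(a)
    return Rn.from_matrix(np.array([[0,c,s],[0,s,-c],[-1,0,0]])).as_quat()
POL=(.5815,.1337,-.098); SET=(.6195,-.119,.045)
def pocket(T,x,y):
    c,s=np.cos(T[2]),np.sin(T[2]); return T[0]+c*x-s*y, T[1]+s*x+c*y
def best(p,a):
    b=None
    for k in(0,np.pi):
        q=arm.ik(p,quat(a+k))
        if q is not None and (b is None or np.abs(np.subtract(q,[q[0],.7,0,1.6,0,.9,0])).max()<b[0]):
            b=(np.abs(np.subtract(q,[q[0],.7,0,1.6,0,.9,0])).max(),a+k)
    return b[1]
def pre(p):   # tidy elbow posture in the object's azimuth
    q=np.array(arm.read_joint_positions()); az=np.arctan2(p[1],p[0])
    return [-az,.615,0,1.423,0,1.103,q[6]]
def pick(p,a,h,op,f,zs=.2):
    arm.move_gripper(op)
    a=best([p[0],p[1],zs],a); print("jaw",round(a,2))
    arm.movep([p[0],p[1],zs],quat(a)); print("q",np.round(arm.read_joint_positions(),2),arm.read_time())
    arm.line_to([p[0],p[1],h],.2); print("tcp",np.round(arm.read_tool_pos(),4),"F",np.round(arm.read_ft_force(),1))
    arm.move_gripper(0.0,f); print("opening",arm.read_opening()*85)
    arm.line_to([p[0],p[1],zs],.2); arm.pause(.2)
    print("up opening",arm.read_opening()*85,"F",np.round(arm.read_ft_force(),2),"t",arm.read_time())
def place(p,a,h,op,zs=.2):
    a=best([p[0],p[1],zs],a); arm.movep([p[0],p[1],zs],quat(a)); print("q",np.round(arm.read_joint_positions(),2))
    arm.line_to([p[0],p[1],h+.02],.2); arm.line_to([p[0],p[1],h],.06)
    print("tcp",np.round(arm.read_tool_pos(),4),"F",np.round(arm.read_ft_force(),2))
    arm.move_gripper(op); print("open",arm.read_opening()*85); arm.line_to([p[0],p[1],zs],.2); print("t",arm.read_time())
def look(tag,top=None,side=None):
    for n,r in(("top",top),("side",side)):
        im=snapshot(n); cv2.imwrite(f"pics/{tag}_{n}_full.png",im)
        if r: 
            x,y,w,h=r; k=min(780/w,580/h); cv2.imwrite(f"pics/{tag}_{n}.png",cv2.resize(im[y:y+h,x:x+w],None,fx=k,fy=k,interpolation=cv2.INTER_CUBIC))
E
python3 - <<'E'
from h import *
p=(.464,.375)
arm.move_j(pre(p)); print(arm.read_time(),arm.read_tool_pos())
pick(p,-.182,.083,.7,40)
E
```

```text
3.6417 [0.51996867 0.39052224 0.30402867]
jaw -0.18
q [-0.83  0.65  0.18  1.71 -0.15  0.8  -0.76] 4.7417
tcp [0.4653 0.3756 0.0842] F [0.9 0.4 0.7]
opening 25.09825996133976
up opening 25.04473799254289 F [-0.61 -0.09 -1.56] t 6.8083
```

```bash
python3 - <<'E'
from h import *
p=pocket(POL,.036,0); print(p)
place(p,POL[2],.0875,.7)
arm.line_to([.45,.0,.25],.4)
look("a",(170,130,120,100),(150,190,140,110))
print(arm.read_time())
E
```

```text
(np.float64(0.6173272663109395), np.float64(0.13017764444085764))
q [-0.32  0.7   0.13  1.6  -0.11  0.85 -0.24]
tcp [0.6179 0.1303 0.0883] F [-0.67  0.01  4.26]
open 59.55298833399621
t 10.1583
10.95
```

View pics/a_side.png

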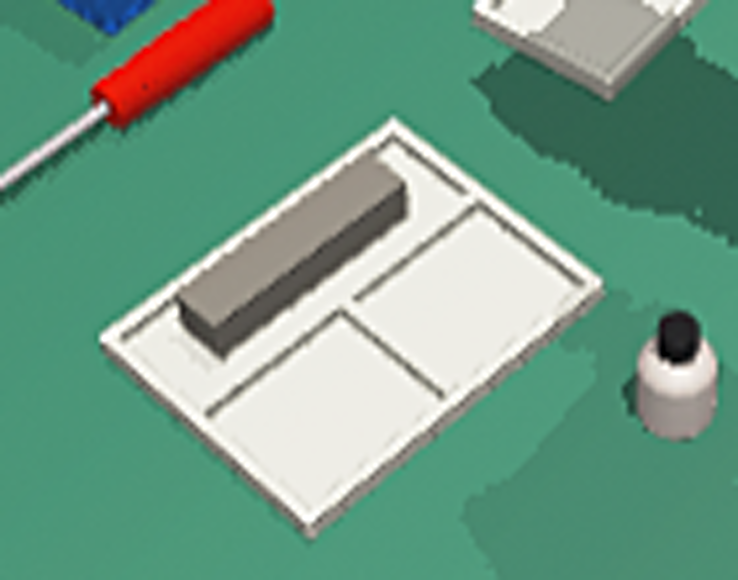

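View pics/a_top.png

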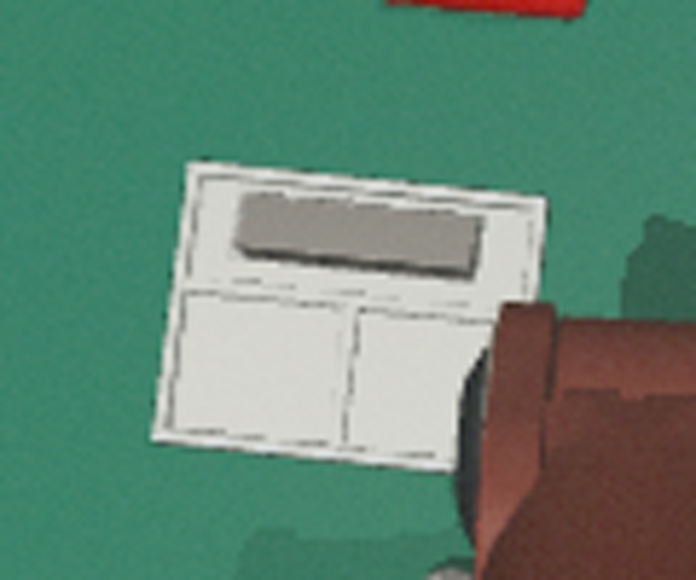

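The long stone lies flat in the long pocket: side crop (290,260), clear of all four walls. The 4 N of upward force showed it met the floor. The small bottle is next.

```bash
python3 - <<'E'
from h import *
a=POL[2]+np.pi/2
p=(.4458,.0828); arm.move_gripper(.75); arm.move_j(pre(p)) if 0 else None
pick(p,a,.083,.75,25)
place(pocket(POL,-.028,-.041),a,.0875,.62)
p=(.3935,.2402)
pick(p,a,.081,1.0,30)
E
```

```text
jaw 1.47
q [-0.03  0.48 -0.28  2.09  0.23  0.6   1.  ] 12.3833
tcp [0.4463 0.0828 0.0836] F [-0.4 -0.4  0.6]
opening 32.71904590240194
up opening 32.810780538667764 F [-0.    0.58 -1.39] t 14.425
q [-0.03  0.61 -0.28  1.81  0.23  0.75  1.04]
tcp [0.55   0.0957 0.0881] F [0.05 1.09 5.39]
open 52.47783136176465
t 17.0583
jaw 1.47
q [-0.4   0.49 -0.27  2.07  0.22  0.61  0.65] 18.3417
tcp [0.3945 0.2399 0.0812] F [0.2 0.2 0.3]
opening 40.84675266109047
up opening 40.43911960448449 F [-0.76  0.46 -0.93] t 20.5083
```

The jar's opening read 40.8 mm against "about 46", so I'll look before carrying it.

```bash
python3 - <<'E'
from h import *
look("b",(140,140,160,130),(170,200,160,150)); print(arm.read_opening()*85)
E
```

```text
40.42698209436005
```

View pics/b_side.png

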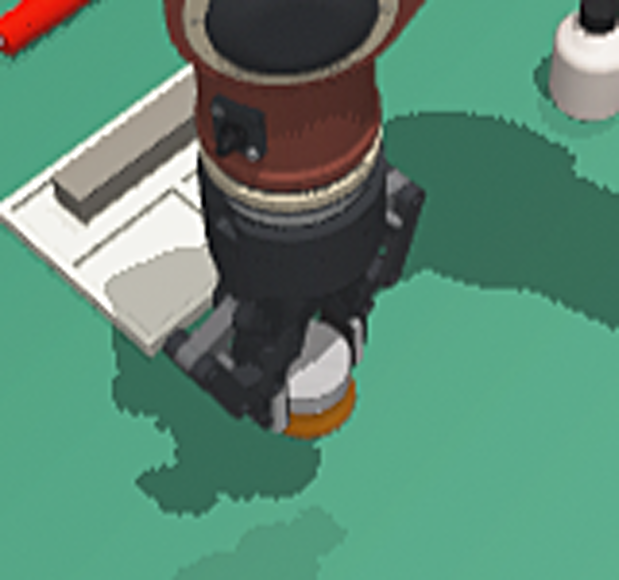

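View pics/b_top.png

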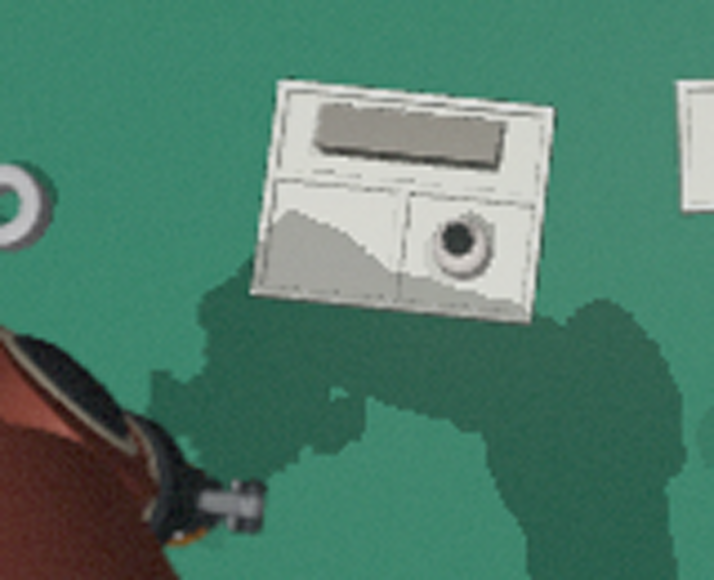

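```bash
python3 - <<'E'
from h import *
print(arm.read_tool_pos(), plane("side",[(170+320/3.867,200+365/3.867)],.155))
im=cv2.imread("pics/b_side_full.png"); cv2.imwrite("pics/b_crop.png",cv2.resize(im[270:325,205:290],None,fx=9,fy=9,interpolation=cv2.INTER_CUBIC))
im=cv2.imread("pics/side0.png"); cv2.imwrite("pics/jar_crop.png",cv2.resize(im[305:350,225:280],None,fx=10,fy=10,interpolation=cv2.INTER_CUBIC))
E
```

```text
[0.39314199 0.24005137 0.19910609] [[0.3824698  0.23931695 0.155     ]]
```

View pics/b_crop.png

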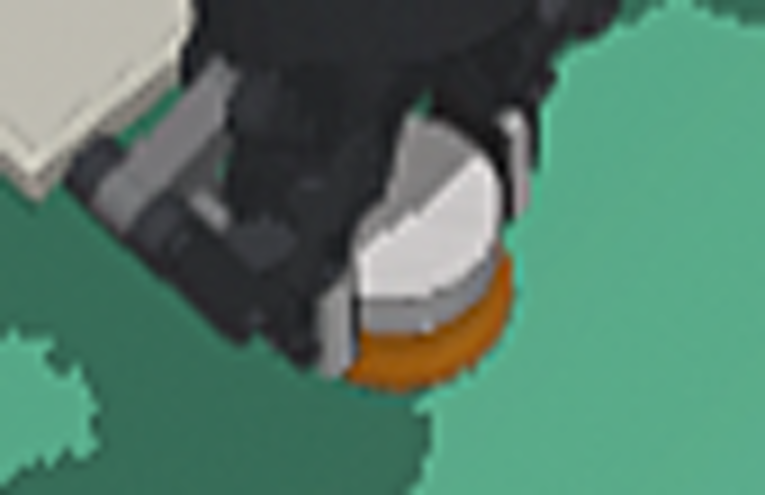

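View pics/jar_crop.png

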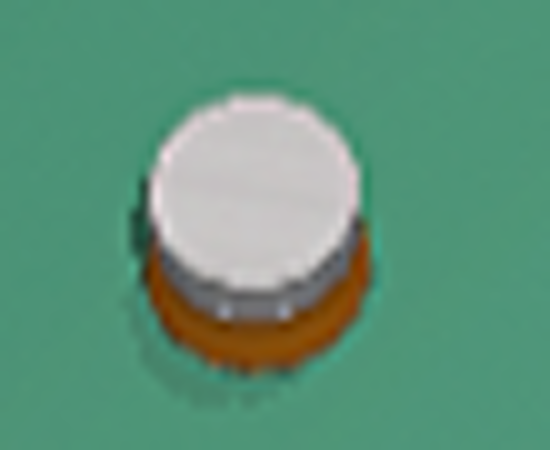

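```bash
python3 - <<'E'
from h import *
for c in [(.3931,.2401,.155),(.383,.2395,.155),(.378,.2395,.155)]:
    th=np.linspace(0,2*np.pi,60); 
    for r,dz in((.0215,0),(.023,-.036)):
        e=proj("side",np.c_[c[0]+r*np.cos(th),c[1]+r*np.sin(th),np.full(60,c[2]+dz)])
        print(c,r,"x",e[:,0].min().round(1),e[:,0].max().round(1),"y",e[:,1].min().round(1),e[:,1].max().round(1))
print("observed lid xmax",205+500/9,"ymin",270+116/9,"ymax",270+302/9,"amber xmax",205+515/9,"ymax",270+390/9)
E
```

```text
(0.3931, 0.2401, 0.155) 0.0215 x 235.6 260.0 y 281.1 302.2
(0.3931, 0.2401, 0.155) 0.023 x 235.8 261.1 y 291.0 313.1
(0.383, 0.2395, 0.155) 0.0215 x 240.2 264.7 y 283.9 305.1
(0.383, 0.2395, 0.155) 0.023 x 240.2 265.6 y 293.7 316.0
(0.378, 0.2395, 0.155) 0.0215 x 242.4 266.9 y 285.3 306.7
(0.378, 0.2395, 0.155) 0.023 x 242.3 267.8 y 295.2 317.6
observed lid xmax 260.55555555555554 ymin 282.8888888888889 ymax 303.55555555555554 amber xmax 262.22222222222223 ymax 313.3333333333333
```

The jar is held centred and upright: the predicted lid and base edges agree with those seen to within 2 px. The jaws seem to be on the roughly 42 mm lid, so I'll place it, then take the ring.

```bash
python3 - <<'E'
from h import *
a=POL[2]+np.pi/2
place(pocket(POL,-.028,.041),a,.0855,.75)
a=SET[2]+np.pi/2
pick((.5746,.3758),a,.082,1.0,60)
look("c",(110,130,180,130),(110,190,190,150))
E
```

```text
q [-0.17  0.65 -0.28  1.73  0.24  0.8   0.91]
tcp [0.5579 0.1773 0.0855] F [0.43 0.78 0.97]
open 63.53668687494174
t 23.525
jaw 1.62
q [-0.45  0.79 -0.3   1.42  0.26  0.98  0.8 ] 24.6917
tcp [0.5758 0.3754 0.0833] F [-0.2  0.4  1. ]
opening 47.452691281470635
up opening 47.99818961677229 F [-0.03  0.34 -2.87] t 26.8167
```

View pics/c_side.png

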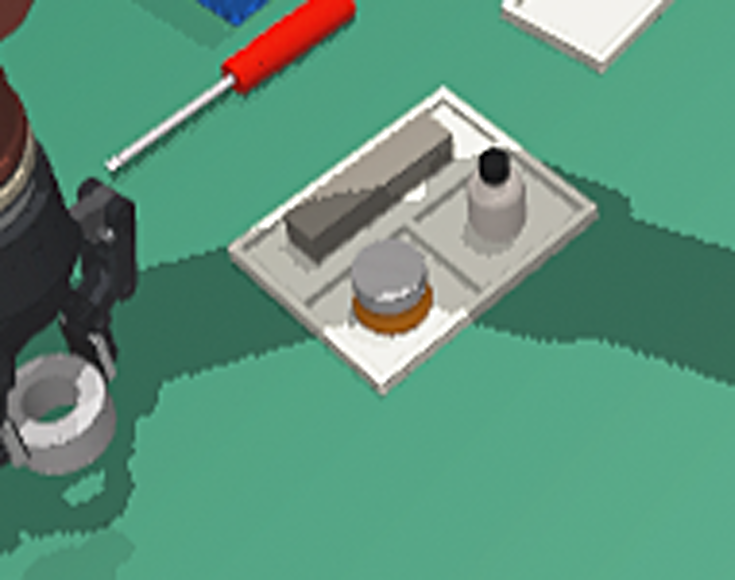

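View pics/c_top.png

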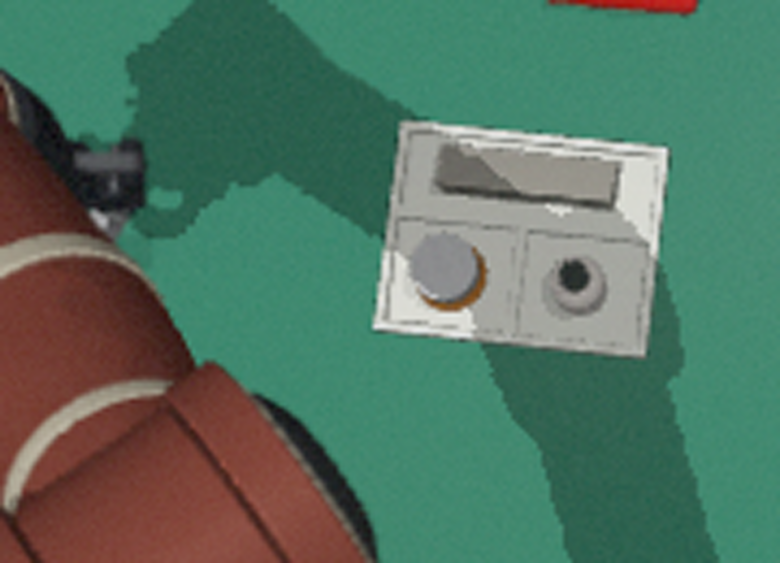

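The jar stands in the left square pocket (side crop (392,285)) and the bottle in the right one (495,200). The ring is held with its bore up (60,410). Next I'll place the ring and pick up the V-block.

```bash
python3 - <<'E'
from h import *
a=SET[2]+np.pi/2
place(pocket(SET,0,.041),a,.0865,.8)
pick((.574,-.3685),.05+np.pi/2,.083,.75,60)
look("d",(280,130,180,130),(220,90,190,150))
E
```

```text
q [-0.48  0.96  1.13  1.64 -0.94  1.17 -0.63]
tcp [ 0.6183 -0.0782  0.0881] F [-0.73  1.24  4.88]
open 68.18799179268481
t 30.7333
jaw 4.76
q [ 0.05  1.    1.06  1.45 -0.9   1.22 -0.29] 32.0833
tcp [ 0.5746 -0.3689  0.0843] F [-0.5  0.9 -0.1]
opening 34.489586402662354
up opening 34.570714343061354 F [ 0.33  0.45 -3.08] t 34.1167
```

View pics/d_side.png

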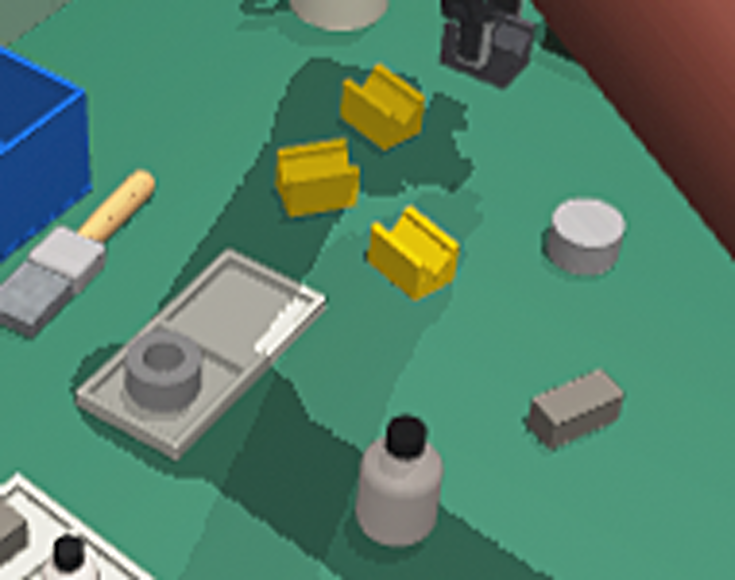

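View pics/d_top.png

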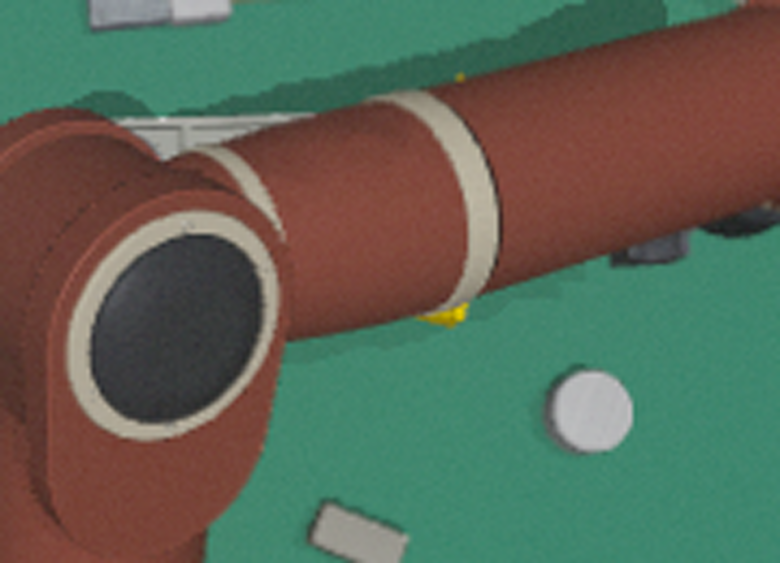

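```bash
python3 - <<'E'
from h import *
p=pocket(SET,0,-.041);a=SET[2]+np.pi/2
for k in(0,np.pi):
    for z in(.2,.0875): print(k,z,np.round(arm.ik([*p,z],quat(a+k)),2))
place(p,a+np.pi,.0875,.62)
q=arm.read_joint_positions(); print(q)
arm.line_to([.5,-.3,.3],.4); 
arm.move_j([1.3,.615,0,1.423,0,1.103,0]); arm.pause(.3)
look("e",(170,120,280,150),(100,100,300,220)); print(arm.read_time(),arm.read_tool_pos())
E
```

```text
0 0.2 [ 0.01  0.73  0.36  1.57 -0.3   0.89  2.1 ]
0 0.0875 [ 0.05  0.88  0.3   1.64 -0.37  0.68  2.15]
3.141592653589793 0.2 [-0.32  0.97  1.11  1.59 -0.92  1.18 -0.54]
3.141592653589793 0.0875 [-0.28  1.09  0.99  1.65 -1.06  1.02 -0.45]
q [-0.32  0.97  1.11  1.59 -0.92  1.18 -0.54]
tcp [ 0.622  -0.1602  0.0889] F [0.19 0.18 4.89]
open 52.677468274053815
t 37.2
[-0.32337365  0.96917445  1.10357777  1.58726287 -0.92026074  1.18256927
 -0.54240005]
40.025 [ 0.1531485  -0.63196445  0.3039638 ]
```

View pics/e_side.png

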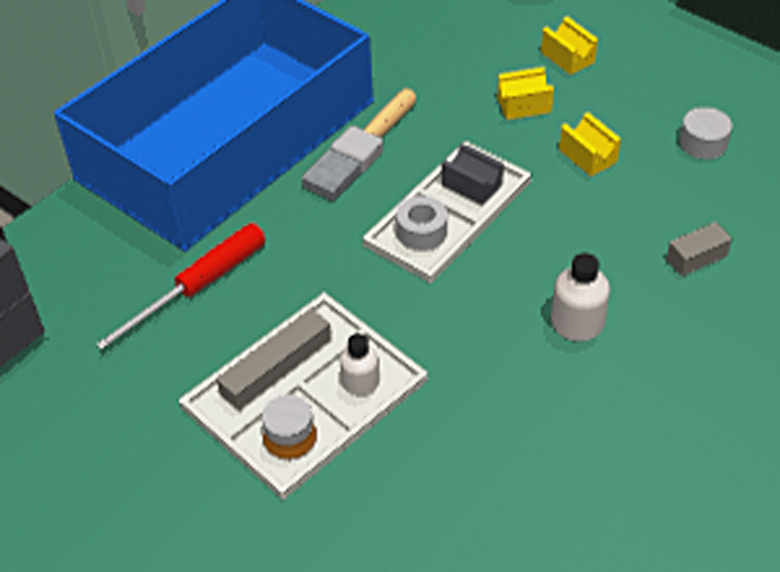

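View pics/e_top.png

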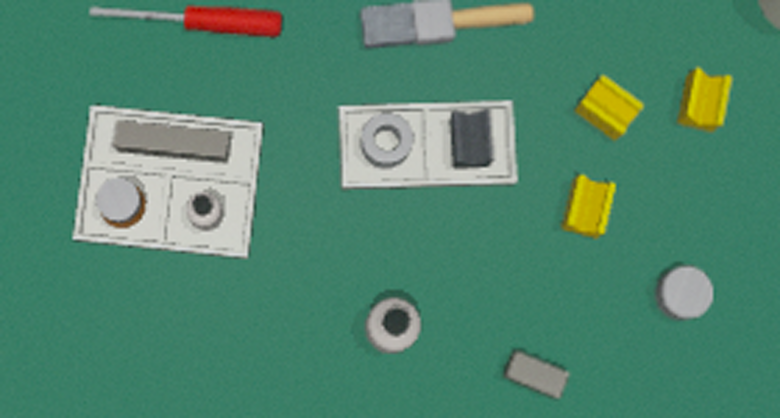

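All five are in. I'll check seating and clearance with a zoom on each tray and triangulated top heights.

```bash
python3 - <<'E'
from h import *
t=cv2.imread("pics/e_top_full.png");s=cv2.imread("pics/e_side_full.png")
a=cv2.resize(t[150:200,190:360],None,fx=4.6,fy=4.6,interpolation=cv2.INTER_CUBIC)
b=cv2.resize(s[150:300,165:310],None,fx=2.2,fy=2.2,interpolation=cv2.INTER_CUBIC)
c=np.zeros((a.shape[0]+b.shape[0],max(a.shape[1],b.shape[1]),3),np.uint8);c[:a.shape[0],:a.shape[1]]=a;c[a.shape[0]:,:b.shape[1]]=b
d=cv2.resize(s[150:215,235:310],None,fx=5,fy=5,interpolation=cv2.INTER_CUBIC); c[a.shape[0]:a.shape[0]+325,330:330+375]=d
cv2.imwrite("pics/e_zoom.png",c)
def cen(im,c,f,r):
    h=cv2.cvtColor(im,cv2.COLOR_BGR2HSV).astype(int);m=f(h[...,1],h[...,2]).astype(np.uint8);w=np.zeros_like(m);w[c[1]-r:c[1]+r,c[0]-r:c[0]+r]=1
    cn,_=cv2.findContours(m*w,0,1);return cv2.fitEllipse(cv2.convexHull(max(cn,key=cv2.contourArea)))[0]
dk=lambda s,v:(v<75)&(s<110)
for n,a,b,T in(("bottlecap",(244,195),(238,233),POL),("bigcap",(312,235),(325,203),None)):
    X,e=tri(cen(t,a,dk,8),cen(s,b,dk,8)); print(n,X.round(4),round(e,4))
E
```

```text
bottlecap [0.5495 0.0957 0.0566] 0.0024
bigcap [ 0.4412 -0.0821  0.0749] 0.0018
```

View pics/e_zoom.png

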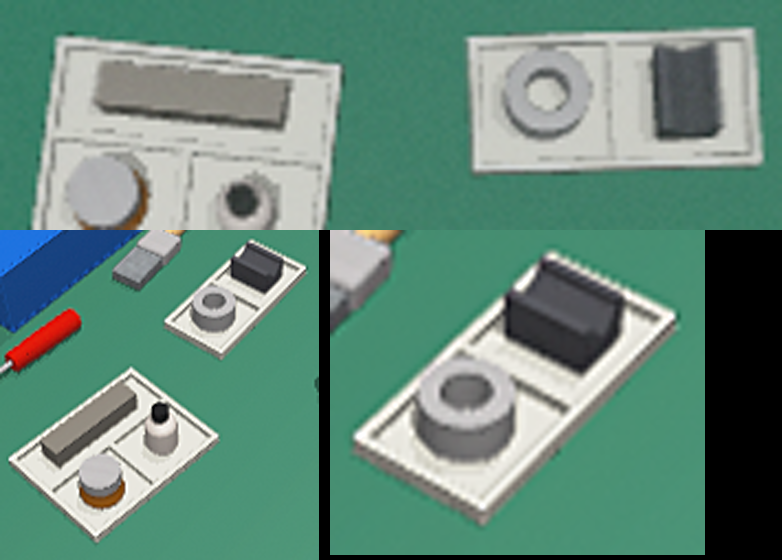

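The zoom shows all five upright and level, each inside its pocket with floor visible around it. The bottle cap stands 3 mm higher than on the bench (4 expected), which is within the calibration.

```bash
python3 - <<'E'
from station import arm, ticket
print(arm.read_time()); print(ticket.finish_job())
E
```

```text
40.025
the job is handed in; nothing more can be done
None
```

Both kits are made up and the job is handed in at 40 s of the 128 s allowed; the hand-in gave no verdict.

- **Three-pocket tray:** the long stone lies in the long pocket, with the small bottle and the jar standing one in each square pocket.
- **Two-pocket tray:** the ring gauge and the dark V-block sit one in each pocket.
- **Last checks:** the final pictures from both cameras show all five upright inside their pockets. The big bottle's cap measured within 0.5 mm of where it started. The short stone, the plain disc and the yellow V-blocks look unmoved by eye. The arm was parked clear before I handed in.
- **Readings that disagreed:**
  - The jaws closed to 41 mm on the jar instead of about 46. A picture check showed it centred and upright, so they were probably on its narrower lid.
  - The bottle cap stood 3 mm higher than on the bench, where the tray floor should make it 4 mm.
  - The two cameras differed by about 2 mm throughout, which is the stated calibration error.
- **Seating not measured for all:** I measured only the bottle's height in its pocket. For the other four I relied on the upward contact force at placing and the pictures. The jar's force was the weakest, about 1 N.

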